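# Snap the lid onto a glaze pail

## Robot

A 6-joint arm with a two-finger parallel gripper is mounted at the origin on the work surface. World frame = base frame: x ahead of the robot, y to its left, z up, the work surface at z = 0. Lengths are in m, angles in rad, forces in N, time in s.
With the tool pointing down it reaches from about 0.225 to 0.875 m from the base axis. Payload 3.4 kg.
Tool frame: the origin (TCP) lies between the finger pads; the fingertips stand 11 mm ahead of it and the grasp point (between the pads) lies 8 mm behind it (tips_ahead is the distance from the TCP to the fingertips, in m); z points along the fingers, x is the direction in which the jaws open and shut, and the axes are right-handed (so a half turn about z gives the same grasp; the last joint's range is limited). The gripper opens to 85 mm and grips with 20 to 120 N. Pads are 22 mm wide; open, the fingers measure 114 mm over their backs; the gripper's body (76 mm by 85 mm) begins 54 mm behind the grasp point. The pads swing forward as they close: fully open they stand 13 mm farther back than shut.
Start: joints at [-0.121, 0.276, 1.505, -0, 1.361, -0.121], TCP at [0.575, -0, 0.242] pointing down, gripper open.
Joint ranges: [-2.89, 2.89], [-0.75, 2.08], [0.22, 2.7], [-1.18, 4.32], [0.11, 2.71], [-2.7, 2.7]. Speed limits (rad/s): [2.57, 2.57, 3.14, 3.14, 3.14, 3.14].

## Interface

Orientations are given as a unit quaternion [w, x, y, z].
In Python, from rig import get_state, get_image, sign_off, masks_of, tips_ahead gives the robot as it stands.
- The arm moves only by the tool play_rows, never from a script. Its argument "series" is a list of rows, each an object of numbers: "fingers": the closure, from -1 (fully open) to 1 (shut); "dx", "dy", "dz": the shift along the world's x, y, z in mm; "turn": the turn about the world's z in rad. A call has 1 to 20 rows; each row shifts and turns the pose as measured when the row begins; what a row does not reach is not made up. A row lasts 1/12 s, in which the tool goes at most 41.7 mm and 7.16 degrees, less where a joint would pass 70% of its speed; a pose out of reach is approached as far as the arm can. A call with a gripper value outside its range is refused whole. The fingers move at their own pace and stop on an object; "squeeze" is the grip in N (left out, the last holds). Time passes only in rows, so rows that do not move let the fingers close. It gives the time, the measured TCP pose, the force and the opening at its end, in the units of the state.
- get_state(): the state, without advancing time (a new reading comes with each control period).
- get_image(name): name is "scene" or "side" or "wrist"; returns a dict with "pixels" (400x640x3 uint8, red, green, blue), "vfov" (degrees; the focal length in pixels is half the picture's height over the tangent of half this angle, whatever the lens; pixels are square), "cx", "cy" (the principal point, pixels), "rvec" (rotation vector, rad) and "tvec" (3), from world to camera coordinates, as OpenCV has them; the wrist camera has in their place "hand_eye" (4x4, takes a point from camera to tool coordinates, whose origin is the TCP and whose axes are the tool frame's). Camera axes: x right, y down, z forward; pixel columns grow to the right and rows downward; lengths in m; the calibration is good to about 2 mm. A picture is of the moment at which its call begins: read the wrist's pose just before it. There is no depth.
- sign_off(): hands the job in, once; it reports no verdict.
Trained networks look in a picture, given as the dict that the camera call returned (one of the last four; its "shot" number tells which), for a name from the list of things; names that differ only in an ending like _2 or _b are one class to them, and where a whole thing is asked for, a point or a joint stands for the part that bears it (a point fixed in the world has none). Each returns a list of dicts, best first, with "p" (0 to 1); they miss things now and then, are a little off and sometimes report something else, mostly with a low value. They report only what shows in the picture. A call takes as long as a camera call. They do not tell look-alikes from the thing itself.
- masks_of(picture, label): "region" (400x640 bool, what is visible of it) and "xy" ([column, row] in pixels, amid what is visible of it).
The state is a dict: "clock": time; "qpos": joint angles; "qd": joint speeds; "effort": joint torques, N m; "position": TCP position; "ee_rot": TCP orientation; "contact_force": force on the tool from outside, world axes, zero at the start; "moment": the same for the moment, N m; "width": finger opening in m.
Only numpy, scipy, OpenCV 4.12 (cv2) and the standard library are available. Lean on these libraries where they do the work, as an engineer would, in place of code of your own. Each camera call takes 0.05 s, during which the arm holds its last target. There are 200 camera calls.

## Task

Close the glaze pail: fold its carrying handle down to its stop out of the way, take the wooden-handled seating tool from its tray and with it (not with the fingers) press the perched blue lid down squarely until it clicks home under all four orange clips, then put the tool back upright in its tray and swing the carrying handle up again so that it stands upright. Leave the other things where they are.

Things in the scene. Friction and masses are not known exactly. Their poses are not given: they have to be found in the camera images.
- pail_mouth (a point): centre of the white glaze pail's mouth (pail 120 mm across), at rim height, 95 mm above the table, z up. The pail is bolted down in a round steel cradle; it may stand left or right, turned a little. Its y axis runs along the handle's hinge line; the handle folds down to its -x side (towards the robot). Four white guide lugs on its x and y axes: 60 to 67 mm from the centre, to 23 mm above the rim
- bail (a joint): angle of the pail's carrying handle, rad: 0 = standing upright over the pail, 1.45 = folded down to its stop on the pail's -x side, negative leans to +x (to -0.6). The hinge line lies 10 mm below the rim, through the pail's centre. Stiff hinge (about 0.16 N m): it stays where it is left. Steel wire hoop 148 mm wide
- bail_grip (a point): centre of the handle's red round grip, 20 mm in diameter and 80 mm long along the pail's y axis, 125 mm from the hinge line; folded down it stands clear in front of the pail, 5 mm above rim height, and can be pinched from above
- lid_top (a point): centre of the top of the loose blue snap lid, z up: flat disc 116 mm across, 12 mm thick, lower edge bevelled. It starts perched on the four clip noses, top 25 mm above the rim, centred by the guide lugs. Pressed down 13 mm with 12 to 18 N it pushes the clips outward and lands on the rim, its top 12 mm above the rim, and the clips spring back over its edge
- clip0 (a joint): outward travel (m) of one of the four orange spring clips on the pail's diagonals: 0 = closed, 0.004 while the lid's edge passes. Closed, their rounded noses reach in to 54 mm from the pail's centre, 12 to 20 mm above the rim
- clip1 (a joint): the same for another of the four orange clips: 0 = closed (m)
- clip2 (a joint): the same for another of the four orange clips: 0 = closed (m)
- clip3 (a joint): the same for another of the four orange clips: 0 = closed (m)
- tool_grip (a point): point on the axis of the loose seating tool, 42 mm above its flat underside, where its handle is gripped; z along the axis, up. Round green foot 84 mm in diameter and 18 mm high, on it an upright wooden handle 34 mm in diameter reaching 84 mm above the underside; about 350 g
- tray_in (a point): centre of the inner floor (5 mm above the table) of the tool's fixed square aluminium tray, 125 mm square outside, 115 mm inside, walls 14 mm high. The tool stands in it upright
- bowl: bystander: white bowl 104 mm across, 55 mm high; origin under its centre
- cup: bystander: terracotta cup 68 mm across, 72 mm high; origin under its centre
- jar: bystander: blue jar 68 mm across, 90 mm high; origin under its centre
- brush: bystander: brush 180 mm long, lying; origin under its middle
- mug: bystander: cream mug 76 mm across, 85 mm high; origin under its centre
- tile: bystander: blue test tile 100 x 60 x 8 mm; origin under its centre
- dish: bystander: shallow blue dish 120 mm across, 30 mm high; origin under its centre
There are look-alikes about, which are no part of the job. What is shaped like the part that bears pail_mouth but turquoise is not meant. Of the things that look like the part that bears tray_in, take the one that is farthest to the robot's left at the start.

How it is judged:
On the way, in this order (a step that is already met when the one before it is completed fails the run):
1. the carrying handle is folded down (value of joint bail above 1.25 rad), for 0.2 s.
2. the seating tool is lifted out of its tray by the gripper (z of tool_grip in the frame of tray_in above 0.08 m and contact force between the fingers and tool above 1 N), for 0.1 s.
3. the lid is pressed home under all four clips with the held tool, square and central on it (z of lid_top in the frame of pail_mouth below 0.0145 m and angle between lid_top's own z axis and vertical below 0.035 rad and value of joint each of clip0, clip1, clip2, clip3 below 0.0015 m and contact force between tool and lid above 2 N and contact force between the fingers and tool above 1 N and horizontal distance between tool_grip and lid_top below 0.018 m and angle between tool_grip's own z axis and vertical below 0.12 rad and value of joint bail above 1.2 rad), for 0.05 s.
4. the tool stands upright in its tray again, released (horizontal distance between tool_grip and tray_in below 0.022 m and z of tool_grip in the frame of tray_in below 0.047 m and angle between tool_grip's own z axis and vertical below 0.06 rad and contact force between the fingers and tool below 0.3 N), for 0.2 s.
At the end, for the whole second after the job is handed in: Lid flat on the rim (top 12 mm above it, +2.5 mm; level to 2 deg, central to 4 mm), all four clips within 1.5 mm of closed; tool upright (3.4 deg) on its tray's floor within 22 mm of its centre; handle upright within 0.25 rad; lid and tool at rest (z of lid_top in the frame of pail_mouth below 0.0145 m and angle between lid_top's own z axis and vertical below 0.035 rad and value of joint each of clip0, clip1, clip2, clip3 below 0.0015 m and horizontal distance between tool_grip and tray_in below 0.022 m and z of tool_grip in the frame of tray_in below 0.047 m and angle between tool_grip's own z axis and vertical below 0.06 rad and horizontal distance between lid_top and pail_mouth below 0.004 m and value of joint bail between -0.25 and 0.25 rad and linear speed of each of lid, tool below 0.02 m/s); the robot touches nothing.
It fails at once if the gripper or arm presses on the lid itself (contact force between any of the fingers, the arm and lid above 3 N).
It fails at once if a bystander is shoved more than 30 mm (distance of any of bowl, cup, jar, brush, mug, tile, dish from where it was at the start of the episode above 0.03 m).
It also fails if it takes over 72 s, if anything falls off the work surface, if the arm or the gripper's body presses on something with over 40 N, if the wrist force passes 120 N, or if a joint passes its speed limit or range.

## Working session

There is one attempt and no reset: what is moved stays moved. The work goes in short steps, Python scripts to look and compute and a tool call to move; the robot and the scene stay as the last step left them, time stands still between calls to the robot, and variables do not carry over. Pictures are saved under pics/ and viewed, about 8 in all and at most 12, crops included, and the job is handed in when it is done.

Besides the shell and the picture viewer there is one more tool, called after "Emit:" as name(argument=value, ...) on one line, values as JSON. play_rows: Moves the arm, as the interface text tells. Its arguments: {"type":"object","properties":{"series":{"type":"array"},"squeeze":{"type":"number"}},"required":["series"]}

```bash
mkdir -p pics; ls; cat > h.py <<'E'
import numpy as np, cv2
from rig import *
def K(im):
    f=200/np.tan(np.radians(im["vfov"])/2); return np.array([[f,0,im["cx"]],[0,f,im["cy"]],[0,0,1]])
def cam(im,st=None):
    if "rvec" in im:
        R=cv2.Rodrigues(np.array(im["rvec"],float))[0]; t=np.array(im["tvec"],float).ravel(); return R,t
    w,x,y,z=st["ee_rot"]
    from scipy.spatial.transform import Rotation as Ro
    T=np.eye(4);T[:3,:3]=Ro.from_quat([x,y,z,w]).as_matrix();T[:3,3]=st["position"]
    M=np.linalg.inv(T@np.array(im["hand_eye"])); return M[:3,:3],M[:3,3]
def onz(im,px,z,st=None):
    R,t=cam(im,st); d=R.T@np.linalg.inv(K(im))@np.array([px[0],px[1],1.]); c=-R.T@t
    return c+d*(z-c[2])/d[2]
def proj(im,P,st=None):
    R,t=cam(im,st); p=(K(im)@(R@np.atleast_2d(P).T+t[:,None])).T; return p[:,:2]/p[:,2:]
def save(im,n,crop=None,sc=1):
    a=im["pixels"][:,:,::-1]
    if crop: a=a[crop[1]:crop[3],crop[0]:crop[2]]
    cv2.imwrite("pics/"+n,cv2.resize(a,None,fx=sc,fy=sc,interpolation=cv2.INTER_CUBIC))
E
python3 - <<'E'
from h import *
s=get_state(); print(s, tips_ahead)
for n in ["scene","side"]:
    im=get_image(n); save(im,n+"0.png",sc=1.25); R,t=cam(im); print(n,im["vfov"],im["cx"],im["cy"],-R.T@t)
    for l in ["pail_mouth","bail","bail_grip","lid_top","tool_grip","tray_in","clip0"]:
        for d in masks_of(im,l):
            if d["p"]>.2: print(l,round(d["p"],2),np.round(d["xy"]),d["region"].sum(),onz(im,d["xy"],.1).round(3))
E
```

```text
pics
{'clock': 0.0, 'qpos': array([-1.20982055e-01,  2.76600794e-01,  1.50617374e+00, -7.86717114e-06,
        1.36068573e+00, -1.21005313e-01]), 'qd': array([-0.00209308, -0.00117841,  0.00135852, -0.00031055, -0.00114772,
       -0.00073048]), 'effort': array([ 6.20495921e-04, -4.16768074e+01, -2.45808578e+01, -1.52056768e-04,
        1.11346930e-02,  1.69860516e-05]), 'position': array([5.74476406e-01, 6.58455740e-05, 2.41420204e-01]), 'ee_rot': array([-1.08891089e-04,  9.99999564e-01,  1.24530481e-05, -9.27444365e-04]), 'contact_force': array([0.18596971, 0.21379514, 1.14396337]), 'moment': array([-0.00310767,  0.02530337,  0.02847403]), 'width': 0.08556278108432987} 0.011
scene 45.924026575901706 319.0717487673742 211.76661596766706 [0.96003064 0.92329387 1.06052565]
pail_mouth 0.81 [346. 178.] 1857 [ 0.34  -0.167  0.1  ]
pail_mouth 0.57 [230. 226.] 353 [ 0.758 -0.112  0.1  ]
bail 0.75 [258. 180.] 198 [ 0.608 -0.288  0.1  ]
bail 0.6 [351. 139.] 141 [ 0.213 -0.371  0.1  ]
bail_grip 0.74 [348. 141.] 170 [ 0.229 -0.362  0.1  ]
bail_grip 0.61 [258. 178.] 191 [ 0.603 -0.296  0.1  ]
l
[... 468 characters left out ...]
 [378. 253.] 2538 [ 0.547 -0.259  0.1  ]
pail_mouth 0.55 [281. 167.] 424 [0.594 0.316 0.1  ]
bail 0.7 [291. 245.] 341 [ 0.379 -0.102  0.1  ]
bail 0.59 [390. 197.] 189 [ 0.766 -0.065  0.1  ]
bail_grip 0.9 [394. 200.] 200 [ 0.764 -0.088  0.1  ]
bail_grip 0.79 [296. 248.] 335 [ 0.384 -0.122  0.1  ]
lid_top 0.61 [376. 227.] 885 [ 0.618 -0.168  0.1  ]
tool_grip 0.57 [300. 205.] 427 [0.507 0.054 0.1  ]
tray_in 0.74 [291. 209.] 335 [0.471 0.051 0.1  ]
tray_in 0.6 [264. 253.] 1144 [ 0.305 -0.091  0.1  ]
tray_in 0.56 [452. 289.] 1186 [ 0.598 -0.457  0.1  ]
clip0 0.59 [300. 263.] 49 [ 0.36  -0.179  0.1  ]
clip0 0.59 [316. 283.] 80 [ 0.35  -0.262  0.1  ]
clip0 0.56 [267. 274.] 61 [ 0.271 -0.167  0.1  ]
```

View pics/scene0.png

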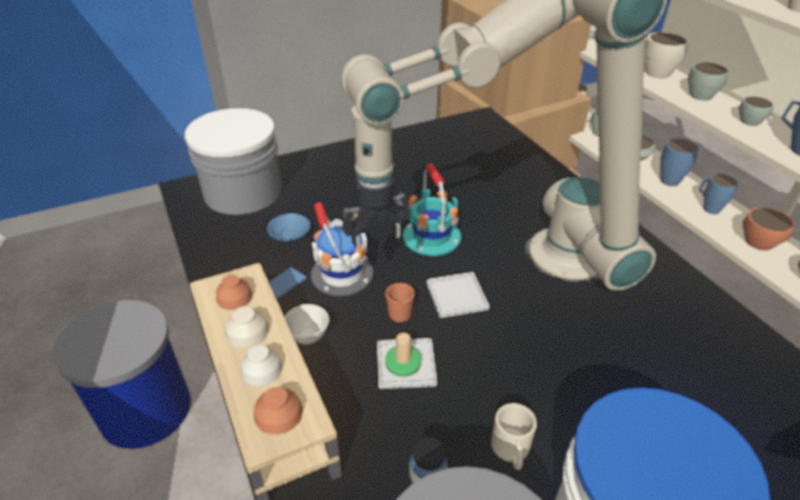

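View pics/side0.png

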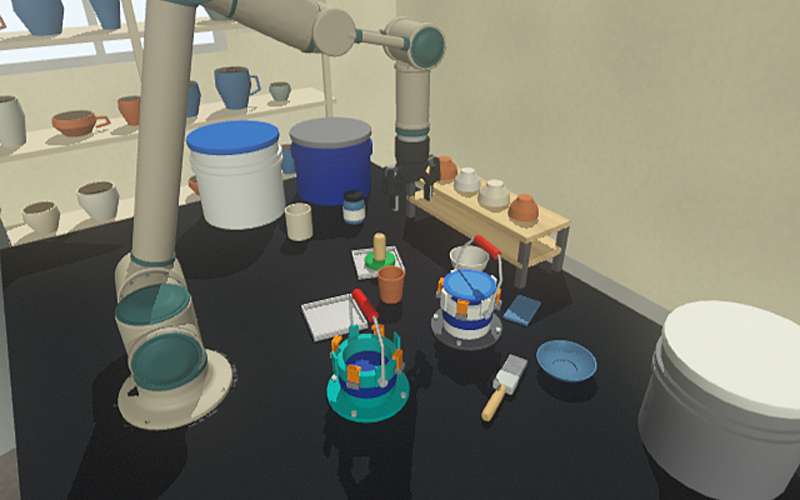

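The white pail with the lid is at (340,258) in the scene view and (468,295) in the side view. The turquoise look-alike is at (432,225) and (367,370). The left tray, which holds the tool, is at (407,362) and (378,262); the empty look-alike tray is at (457,294) and (335,316). Next I'll measure the lid, grip and tool.

```bash
python3 - <<'E'
from h import *
s=get_state()
I={n:get_image(n) for n in ["scene","side","wrist"]}
for n,im in I.items():
    for l,z in [("lid_top",.12),("tray_in",.005),("tool_grip",.03)]:
        for d in masks_of(im,l)[:3]:
            if d["p"]>.3:
                m=d["region"]; c=np.argwhere(m)[:,::-1]; 
                (ex,ey),ax,an=cv2.fitEllipse(cv2.convexHull(c.astype(np.int32))) if len(c)>20 else (d["xy"],0,0)
                print(n,l,round(d["p"],2),np.round(d["xy"]),len(c),onz(im,d["xy"],z,s).round(3),"ell",onz(im,(ex,ey),z,s).round(3))
# triangulate grip
def tri(a,pa,b,pb):
    P=[K(i)@np.c_[cam(i)] for i in (a,b)]
    X=cv2.triangulatePoints(P[0],P[1],np.array(pa,float).reshape(2,1),np.array(pb,float).reshape(2,1)); return (X[:3]/X[3]).ravel()
print("grip",tri(I["scene"],(258,178),I["side"],(394,200)), tri(I["scene"],(258,171),I["side"],(390,197)))
save(I["wrist"],"w0.png",sc=1.25)
E
```

```text
scene lid_top 0.72 [271. 192.] 539 [ 0.601 -0.185  0.12 ] ell [ 0.608 -0.184  0.12 ]
scene tray_in 0.98 [331. 296.] 1006 [0.571 0.183 0.005] ell [0.577 0.162 0.005]
scene tray_in 0.79 [362. 235.] 1258 [0.371 0.007 0.005] ell [0.363 0.013 0.005]
scene tool_grip 0.68 [322. 287.] 709 [0.588 0.163 0.03 ] ell [0.583 0.157 0.03 ]
side tray_in 0.71 [291. 208.] 361 [0.551 0.187 0.005] ell [0.577 0.168 0.005]
side tray_in 0.65 [263. 252.] 1218 [0.358 0.028 0.005] ell [0.361 0.016 0.005]
side tray_in 0.46 [376. 253.] 2516 [ 0.628 -0.166  0.005] ell [ 0.684 -0.107  0.005]
side tool_grip 0.68 [302. 203.] 460 [0.578 0.159 0.03 ] ell [0.589 0.165 0.03 ]
wrist lid_top 0.59 [344. 332.] 2398 [ 0.597 -0.15   0.12 ] ell [ 0.6   -0.159  0.12 ]
wrist tray_in 0.7 [156. 150.] 10893 [0.369 0.022 0.005] ell [0.364 0.02  0.005]
wrist tool_grip 0.93 [331.  30.] 4743 [0.584 0.149 0.03 ] ell [0.583 0.153 0.03 ]
grip [ 0.64286068 -0.1906921   0.18895921] [ 0.63314733 -0.19460075  0.20661883]
```

View pics/w0.png

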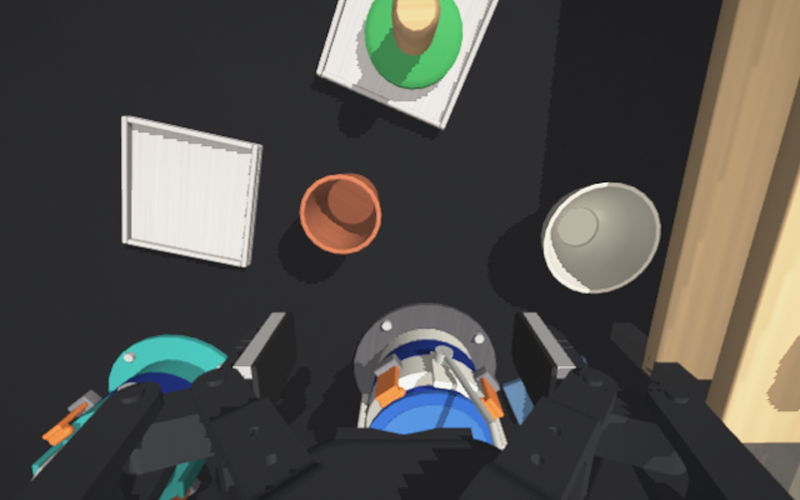

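The view is as expected: tool at (413,40), pail at (430,400), turquoise pail at (170,390). I'll move up and over the white pail for a good wrist view.

Emit:
play_rows(series=[{"dz": 30}, {"dz": 30}, {"dz": 30}, {"dz": 30}, {"dy": -30}, {"dy": -30}, {"dy": -30}, {"dy": -30}, {"dy": -30}, {"dy": -30}, {"dy": -30}, {"dy": -30}, {"dy": -30}, {"dx": 15}, {}])

```text
invalid input at $.series[0]: expected keys fingers, dx, dy, dz, turn
```

```bash
python3 - <<'E'
from h import *
s=get_state();im=get_image("wrist"); print(s["clock"],s["position"]); print(np.array(im["hand_eye"]).round(3))
for l,z in [("lid_top",.12),("pail_mouth",.095),("clip0",.115),("bail_grip",.2),("bail",.15),("tray_in",.005),("tool_grip",.03)]:
    for d in masks_of(im,l)[:5]:
        if d["p"]>.3: print(l,round(d["p"],2),np.round(d["xy"]),d["region"].sum(),onz(im,d["xy"],z,s).round(3))
save(im,"w1.png",sc=1.25)
E
```

```text
1.4 [ 5.75007951e-01 -7.59179567e-06  2.42303782e-01]
[[ 1.    -0.    -0.001  0.001]
 [ 0.     0.955  0.298 -0.076]
 [ 0.001 -0.298  0.955 -0.131]
 [ 0.     0.     0.     1.   ]]
lid_top 0.65 [344. 333.] 2446 [ 0.598 -0.151  0.12 ]
pail_mouth 0.96 [341. 287.] 8288 [ 0.595 -0.113  0.095]
pail_mouth 0.7 [129. 302.] 4709 [ 0.362 -0.132  0.095]
clip0 0.85 [311. 308.] 513 [ 0.563 -0.124  0.115]
clip0 0.64 [ 51. 346.] 332 [ 0.283 -0.172  0.115]
clip0 0.61 [393. 316.] 286 [ 0.648 -0.134  0.115]
clip0 0.45 [140. 399.] 17 [ 0.365 -0.249  0.115]
bail_grip 0.95 [384. 320.] 519 [ 0.618 -0.068  0.2  ]
bail_grip 0.74 [418. 317.] 434 [ 0.642 -0.065  0.2  ]
bail 0.79 [379. 320.] 526 [ 0.626 -0.11   0.15 ]
bail 0.72 [343. 331.] 2427 [ 0.593 -0.122  0.15 ]
bail 0.48 [ 31. 372.] 12 [ 0.294 -0.171  0.15 ]
tray_in 0.82 [302.  59.] 5180 [0.551 0.125 0.005]
tray_in 0.58 [152. 149.] 11102 [0.364 0.023 0.005]
tool_grip 0.73 [329.  31.] 4655 [0.581 0.148 0.03 ]
```

View pics/w1.png

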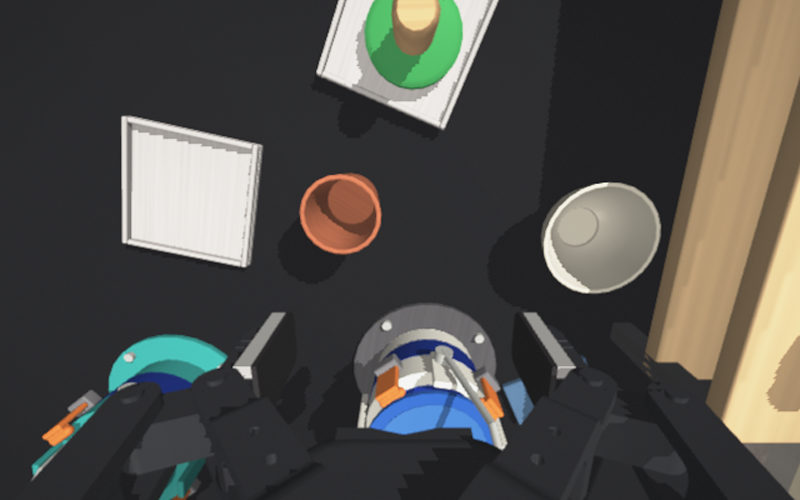

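Emit:
play_rows(series=[{"fingers": -1, "dx": 0, "dy": 0, "dz": 35, "turn": 0}, {"fingers": -1, "dx": 0, "dy": 0, "dz": 35, "turn": 0}, {"fingers": -1, "dx": 0, "dy": 0, "dz": 35, "turn": 0}, {"fingers": -1, "dx": 0, "dy": -20, "dz": 25, "turn": 0}, {"fingers": -1, "dx": 0, "dy": -35, "dz": 0, "turn": 0}, {"fingers": -1, "dx": 0, "dy": -35, "dz": 0, "turn": 0}, {"fingers": -1, "dx": 0, "dy": -35, "dz": 0, "turn": 0}, {"fingers": -1, "dx": 0, "dy": -35, "dz": 0, "turn": 0}, {"fingers": -1, "dx": 0, "dy": -35, "dz": 0, "turn": 0}, {"fingers": -1, "dx": 0, "dy": -35, "dz": 0, "turn": 0}, {"fingers": -1, "dx": 0, "dy": -35, "dz": 0, "turn": 0}, {"fingers": -1, "dx": 10, "dy": 0, "dz": 0, "turn": 0}, {"fingers": -1, "dx": 0, "dy": 0, "dz": 0, "turn": 0}])

```text
clock: 2.88
position: [0.5806, -0.2755, 0.3785]
ee_rot: [0.001, 1.0, 0.003, -0.0]
contact_force: [-0.3, 0.2, 0.4]
width: 0.0855
```

```bash
python3 - <<'E'
from h import *
s=get_state();im=get_image("wrist"); print(s["clock"],s["position"])
for l,z in [("lid_top",.12),("clip0",.115),("bail_grip",.2),("bail",.15),("tray_in",.005),("tool_grip",.03)]:
    for d in masks_of(im,l)[:5]:
        if d["p"]>.3: print(l,round(d["p"],2),np.round(d["xy"]),d["region"].sum(),onz(im,d["xy"],z,s).round(3))
save(im,"w2.png",sc=1.25)
E
```

```text
2.8833 [ 0.58059513 -0.27548598  0.37845534]
lid_top 0.6 [334.  92.] 6433 [ 0.594 -0.186  0.12 ]
clip0 0.84 [80. 84.] 353 [ 0.279 -0.178  0.115]
clip0 0.82 [149. 160.] 265 [ 0.349 -0.272  0.115]
clip0 0.64 [298. 120.] 159 [ 0.548 -0.22   0.115]
clip0 0.59 [ 87. 150.] 306 [ 0.268 -0.26   0.115]
clip0 0.58 [148.  94.] 316 [ 0.361 -0.189  0.115]
bail_grip 0.85 [383.  87.] 2368 [ 0.639 -0.184  0.2  ]
bail_grip 0.85 [ 50. 124.] 3059 [ 0.304 -0.22   0.2  ]
bail 0.82 [379.  92.] 2701 [ 0.645 -0.186  0.15 ]
bail 0.61 [ 51. 122.] 3512 [ 0.261 -0.222  0.15 ]
tray_in 0.59 [206.   0.] 52 [ 0.408 -0.055  0.005]
```

View pics/w2.png

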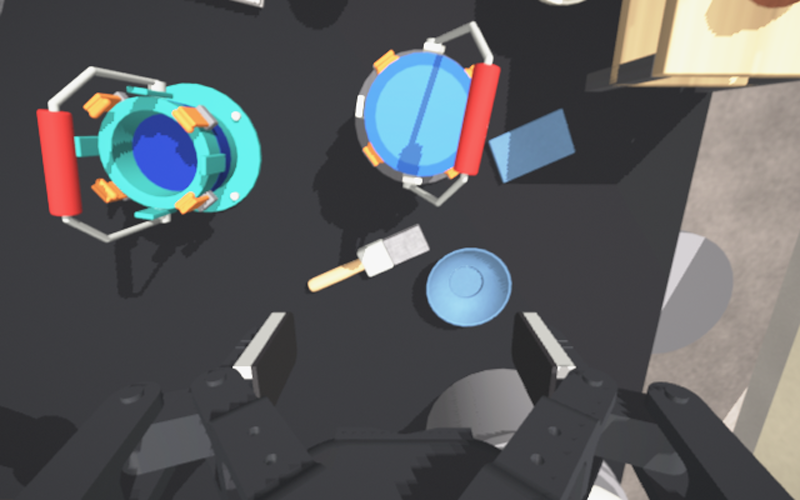

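White pail: hinge lugs at (434,46) and (412,181), -x lug at (360,105), grip from (486,67) to (467,172). The handle leans to +x. Computing the geometry.

```bash
python3 - <<'E'
from h import *
s=get_state();im=get_image("wrist")
f=lambda p,z:onz(im,np.array(p)/1.25,z,s)
A=f((434,46),.118);B=f((412,181),.118);C=f((360,105),.118)
print(A,B,C,"mid",(A+B)/2,"len",np.linalg.norm(A-B),"yaw",np.arctan2(-(A-B)[0],(A-B)[1]))
c=(A+B)/2; print("C-mid",C-c)
G=f((481,119),.2); 
m=[d for d in masks_of(im,"lid_top")][0]["region"]
# fit circle to left outline of the lid at z=.12
cs=max(cv2.findContours(m.astype(np.uint8),0,1)[0],key=cv2.contourArea)[:,0]
W=np.array([f(p*1.25,.12) for p in cs])[:,:2]
from scipy.optimize import least_squares
W=W[W[:,0]<.6]
r=least_squares(lambda q:np.hypot(*(W-q).T)-.058,[.6,-.18],loss="soft_l1",f_scale=.002); print("lidfit",r.x,np.abs(r.fun).mean())
# bail angle: predict grip pixel for angles
y=np.arctan2(-(A-B)[0],(A-B)[1]); X=np.array([np.cos(y),np.sin(y),0]);
for a in np.arange(-.6,.1,.05):
    P=np.array([c[0],c[1],.085])-X*.125*np.sin(a)+np.array([0,0,.125*np.cos(a)]); print(round(a,2),P.round(3),(proj(im,P,s)*1.25).round(0))
E
```

```text
[ 0.6071399  -0.12088224  0.118     ] [ 0.58827623 -0.24802737  0.118     ] [ 0.53569798 -0.17380614  0.118     ] mid [ 0.59770806 -0.18445481  0.118     ] len 0.12853684910751823 yaw -0.14728883753877917
C-mid [-0.06201009  0.01064866  0.        ]
lidfit [ 0.60010754 -0.18590579] 0.0006438692469646886
-0.6 [ 0.668 -0.195  0.188] [[511. 128.]]
-0.55 [ 0.662 -0.194  0.192] [[505. 127.]]
-0.5 [ 0.657 -0.193  0.195] [[500. 126.]]
-0.45 [ 0.651 -0.192  0.198] [[494. 125.]]
-0.4 [ 0.646 -0.192  0.2  ] [[488. 124.]]
-0.35 [ 0.64  -0.191  0.202] [[481. 123.]]
-0.3 [ 0.634 -0.19   0.204] [[474. 121.]]
-0.25 [ 0.628 -0.189  0.206] [[467. 120.]]
-0.2 [ 0.622 -0.188  0.208] [[460. 119.]]
-0.15 [ 0.616 -0.187  0.209] [[452. 117.]]
-0.1 [ 0.61  -0.186  0.209] [[444. 116.]]
-0.05 [ 0.604 -0.185  0.21 ] [[436. 115.]]
0.0 [ 0.598 -0.184  0.21 ] [[428. 113.]]
0.05 [ 0.592 -0.184  0.21 ] [[420. 112.]]
```

Emit:
play_rows(series=[{"fingers": -1, "dx": 19, "dy": 28, "dz": 0, "turn": -0.05}, {"fingers": -1, "dx": 19, "dy": 28, "dz": 0, "turn": -0.05}, {"fingers": -1, "dx": 19, "dy": 28, "dz": 0, "turn": -0.05}, {"fingers": -1, "dx": 0, "dy": 0, "dz": -30, "turn": 0}, {"fingers": -1, "dx": 0, "dy": 0, "dz": -30, "turn": 0}, {"fingers": -1, "dx": 0, "dy": 0, "dz": 0, "turn": 0}])

```text
clock: 3.83
position: [0.6389, -0.1824, 0.3219]
ee_rot: [0.003, 0.997, -0.074, 0.003]
contact_force: [-0.3, -0.3, -0.3]
width: 0.085
```

Emit:
play_rows(series=[{"fingers": -1, "dx": 0, "dy": -4, "dz": -30, "turn": 0}, {"fingers": -1, "dx": 0, "dy": -3, "dz": -30, "turn": 0}, {"fingers": -1, "dx": 0, "dy": 0, "dz": -30, "turn": 0}, {"fingers": -1, "dx": 0, "dy": 0, "dz": -25, "turn": 0}, {"fingers": -1, "dx": 0, "dy": 0, "dz": -10, "turn": 0}, {"fingers": -1, "dx": 0, "dy": 0, "dz": 0, "turn": 0}])

```text
clock: 4.33
position: [0.6406, -0.1889, 0.2016]
ee_rot: [0.005, 0.997, -0.072, 0.009]
contact_force: [-0.5, 0.0, -1.2]
width: 0.0859
```

```bash
python3 - <<'E'
from h import *
im=get_image("side"); save(im,"s1.png",crop=(300,120,460,300),sc=3)
s=get_state(); print(s["position"],s["contact_force"])
E
```

```text
[ 0.64121286 -0.18917884  0.2028142 ] [-0.76363763 -0.47070768 -0.29202345]
```

View pics/s1.png

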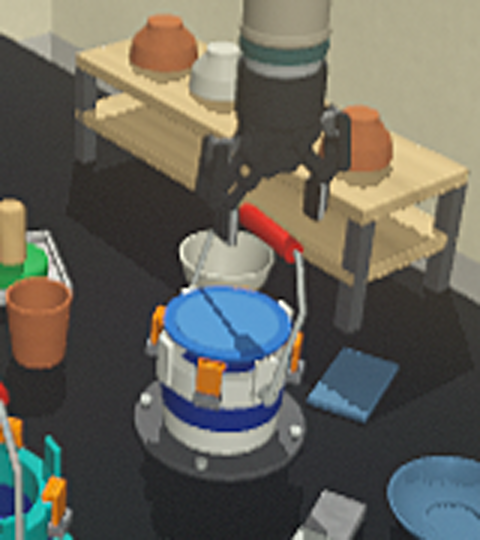

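The fingers straddle the red grip at (270,232). I'll go down 8 mm and close.

Emit:
play_rows(series=[{"fingers": -1, "dx": 0, "dy": 0, "dz": -7, "turn": 0}, {"fingers": 1, "dx": 0, "dy": 0, "dz": 0, "turn": 0}, {"fingers": 1, "dx": 0, "dy": 0, "dz": 0, "turn": 0}, {"fingers": 1, "dx": 0, "dy": 0, "dz": 0, "turn": 0}, {"fingers": 1, "dx": 0, "dy": 0, "dz": 0, "turn": 0}, {"fingers": 1, "dx": 0, "dy": 0, "dz": 0, "turn": 0}, {"fingers": 1, "dx": 0, "dy": 0, "dz": 0, "turn": 0}, {"fingers": 1, "dx": 0, "dy": 0, "dz": 0, "turn": 0}], squeeze=25)

```text
clock: 5.05
position: [0.645, -0.1911, 0.2048]
ee_rot: [0.008, 0.997, -0.072, 0.016]
contact_force: [1.0, -0.9, -2.4]
width: 0.0191
```

Emit:
play_rows(series=[{"fingers": 1, "dx": -18, "dy": 2.7, "dz": 5, "turn": 0}, {"fingers": 1, "dx": -18, "dy": 2.7, "dz": 2.5, "turn": 0}, {"fingers": 1, "dx": -18, "dy": 2.7, "dz": 0, "turn": 0}, {"fingers": 1, "dx": -18, "dy": 2.7, "dz": -3, "turn": 0}, {"fingers": 1, "dx": -17.5, "dy": 2.6, "dz": -6, "turn": 0}, {"fingers": 1, "dx": -16.5, "dy": 2.5, "dz": -8.5, "turn": 0}], squeeze=25)

```text
clock: 5.55
position: [0.5616, -0.1782, 0.209]
ee_rot: [0.011, 0.996, -0.073, 0.048]
contact_force: [0.1, 2.2, 12.1]
width: 0.0191
```

Emit:
play_rows(series=[{"fingers": 1, "dx": 0, "dy": 0, "dz": 0, "turn": 0}, {"fingers": 1, "dx": 0, "dy": 0, "dz": 0, "turn": 0}], squeeze=25)

```text
clock: 5.72
position: [0.5595, -0.1778, 0.2085]
ee_rot: [0.011, 0.996, -0.074, 0.048]
contact_force: [1.4, -0.5, -4.1]
width: 0.019
```

```bash
python3 - <<'E'
from h import *
s=get_state(); print(s)
im=get_image("side"); save(im,"s2.png",crop=(300,120,460,300),sc=3)
s=get_state(); print(s["position"],s["ee_rot"],s["contact_force"])
E
```

```text
{'clock': 5.7167, 'qpos': array([-0.43430466,  0.26398602,  1.61264785,  0.01450934,  1.16677846,
       -0.29138758]), 'qd': array([-0.00430026, -0.01455347,  0.02961407, -0.00214278, -0.01544861,
       -0.00156229]), 'effort': array([ 1.85867138e-01, -4.38078439e+01, -2.46704239e+01,  6.65792119e-03,
       -7.62370590e-03, -1.12619726e-01]), 'position': array([ 0.55946572, -0.17780257,  0.20853371]), 'ee_rot': array([ 0.0110569 ,  0.9960401 , -0.07382456,  0.04828872]), 'contact_force': array([ 1.36804272, -0.50546687, -4.13268767]), 'moment': array([-0.08193351, -0.2241424 , -0.17464853]), 'width': 0.018986542363317774}
[ 0.55932978 -0.17776097  0.20846593] [ 0.01098748  0.99607327 -0.07372069  0.04777623] [-0.80946331 -0.4764897  -1.65291774]
```

View pics/s2.png

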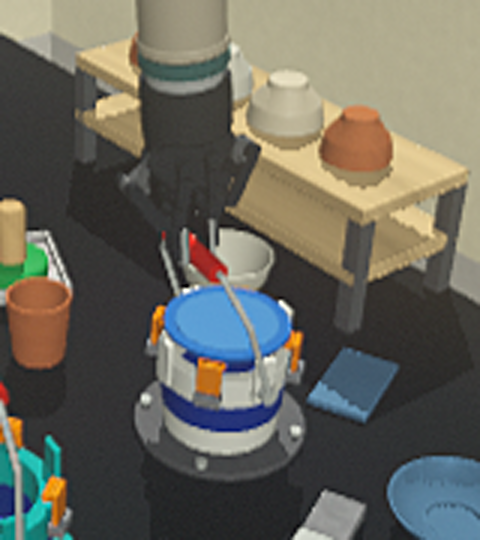

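Emit:
play_rows(series=[{"fingers": 1, "dx": -17, "dy": 2.5, "dz": -7.5, "turn": 0}, {"fingers": 1, "dx": -16, "dy": 2.4, "dz": -10, "turn": 0}, {"fingers": 1, "dx": -14.5, "dy": 2.1, "dz": -12, "turn": 0}, {"fingers": 1, "dx": -12.5, "dy": 1.8, "dz": -14, "turn": 0}, {"fingers": 1, "dx": 0, "dy": 0, "dz": 0, "turn": 0}], squeeze=20)

```text
clock: 6.18
position: [0.5098, -0.1701, 0.1734]
ee_rot: [0.012, 0.995, -0.074, 0.06]
contact_force: [1.7, -0.9, -5.6]
width: 0.0188
```

Emit:
play_rows(series=[{"fingers": 1, "dx": -11, "dy": 1.6, "dz": -13, "turn": 0}, {"fingers": 1, "dx": -9, "dy": 1.3, "dz": -14, "turn": 0}, {"fingers": 1, "dx": -7.5, "dy": 1.1, "dz": -15, "turn": 0}, {"fingers": 1, "dx": -5, "dy": 0.7, "dz": -16, "turn": 0}, {"fingers": 1, "dx": -3, "dy": 0.4, "dz": -15, "turn": 0}, {"fingers": 1, "dx": -1, "dy": 0, "dz": -12, "turn": 0}, {"fingers": 1, "dx": 0, "dy": 0, "dz": 0, "turn": 0}], squeeze=20)

```text
clock: 6.77
position: [0.4773, -0.1651, 0.095]
ee_rot: [0.01, 0.995, -0.074, 0.06]
contact_force: [-0.1, -0.3, -3.5]
width: 0.0191
```

Emit:
play_rows(series=[{"fingers": 0.1, "dx": 0, "dy": 0, "dz": 0, "turn": 0}, {"fingers": 0.1, "dx": 0, "dy": 0, "dz": 0, "turn": 0}, {"fingers": 0.1, "dx": 0, "dy": 0, "dz": 0, "turn": 0}, {"fingers": 0.1, "dx": -2, "dy": 0, "dz": 20, "turn": 0}, {"fingers": 0.1, "dx": -2, "dy": 0, "dz": 30, "turn": 0}, {"fingers": 0.1, "dx": 0, "dy": 0, "dz": 35, "turn": 0}, {"fingers": 0.1, "dx": 0, "dy": 0, "dz": 35, "turn": 0}])

```text
clock: 7.35
position: [0.4744, -0.1644, 0.2134]
ee_rot: [0.007, 0.996, -0.073, 0.054]
contact_force: [0.9, 1.1, -0.4]
width: 0.0383
```

Emit:
play_rows(series=[{"fingers": -1, "dx": 0, "dy": 0, "dz": 35, "turn": 0}, {"fingers": -1, "dx": 0, "dy": 0, "dz": 30, "turn": 0}, {"fingers": -1, "dx": 0, "dy": 0, "dz": 30, "turn": 0}, {"fingers": -1, "dx": 0, "dy": 0, "dz": 0, "turn": 0}])

```text
clock: 7.68
position: [0.4791, -0.1661, 0.3234]
ee_rot: [0.01, 0.995, -0.073, 0.062]
contact_force: [1.2, -0.7, 0.7]
width: 0.0835
```

Emit:
play_rows(series=[{"fingers": -1, "dx": 0, "dy": 35, "dz": 0, "turn": 0}, {"fingers": -1, "dx": 0, "dy": 35, "dz": 0, "turn": 0}, {"fingers": -1, "dx": 0, "dy": 35, "dz": 0, "turn": 0}, {"fingers": -1, "dx": 0, "dy": 35, "dz": 0, "turn": 0}, {"fingers": -1, "dx": 0, "dy": 0, "dz": 0, "turn": 0}])

```text
clock: 8.1
position: [0.4833, -0.0246, 0.3291]
ee_rot: [0.012, 0.995, -0.076, 0.069]
contact_force: [0.1, -0.3, -0.9]
width: 0.0859
```

Emit:
play_rows(series=[{"fingers": -1, "dx": 35, "dy": 0, "dz": 0, "turn": 0}, {"fingers": -1, "dx": 35, "dy": 0, "dz": 0, "turn": 0}, {"fingers": -1, "dx": 35, "dy": 0, "dz": 0, "turn": 0}, {"fingers": -1, "dx": 0, "dy": 0, "dz": 0, "turn": 0}])

```text
clock: 8.43
position: [0.5909, -0.0204, 0.3303]
ee_rot: [0.012, 0.995, -0.072, 0.071]
contact_force: [0.6, -0.3, 0.8]
width: 0.0857
```

Emit:
play_rows(series=[{"fingers": -1, "dx": 0, "dy": 0, "dz": 0, "turn": 0}, {"fingers": -1, "dx": 0, "dy": 0, "dz": 0, "turn": 0}, {"fingers": -1, "dx": 0, "dy": 0, "dz": 0, "turn": 0}, {"fingers": -1, "dx": 0, "dy": 0, "dz": 0, "turn": 0}])

```text
clock: 8.77
position: [0.5914, -0.021, 0.3285]
ee_rot: [0.012, 0.995, -0.072, 0.069]
contact_force: [0.3, -0.4, 0.3]
width: 0.0851
```

Emit:
play_rows(series=[{"fingers": -1, "dx": 0, "dy": 0, "dz": -40, "turn": 0}, {"fingers": -1, "dx": 0, "dy": 0, "dz": 40, "turn": 0}, {"fingers": -1, "dx": 0, "dy": 0, "dz": -40, "turn": 0}, {"fingers": -1, "dx": 0, "dy": 0, "dz": 40, "turn": 0}])

```text
clock: 9.1
position: [0.5521, -0.0164, 0.3073]
ee_rot: [0.008, 0.997, -0.072, 0.007]
contact_force: [-1.8, 0.0, -2.1]
width: 0.0856
```

Emit:
play_rows(series=[{"fingers": -1, "dx": 40, "dy": 0, "dz": 0, "turn": 0}, {"fingers": -1, "dx": -40, "dy": 0, "dz": 0, "turn": 0}, {"fingers": -1, "dx": 40, "dy": 0, "dz": 0, "turn": 0}, {"fingers": -1, "dx": -40, "dy": 0, "dz": 0, "turn": 0}])

```text
clock: 9.43
position: [0.5538, -0.0165, 0.2741]
ee_rot: [0.004, 0.997, -0.073, -0.038]
contact_force: [4.2, -0.9, -0.4]
width: 0.0853
```

Emit:
play_rows(series=[{"fingers": -1, "dx": 0, "dy": 40, "dz": 0, "turn": 0}, {"fingers": -1, "dx": 0, "dy": 40, "dz": 0, "turn": 0}, {"fingers": -1, "dx": 0, "dy": 40, "dz": 0, "turn": 0}, {"fingers": -1, "dx": 0, "dy": 40, "dz": 0, "turn": 0}])

```text
clock: 9.77
position: [0.5456, 0.1367, 0.262]
ee_rot: [0.008, 0.995, -0.081, -0.054]
contact_force: [0.3, 0.3, 0.0]
width: 0.0853
```

Emit:
play_rows(series=[{"fingers": -1, "dx": 0, "dy": 0, "dz": 0, "turn": 0}, {"fingers": -1, "dx": 0, "dy": 0, "dz": 40, "turn": 0}, {"fingers": -1, "dx": 0, "dy": 0, "dz": -40, "turn": 0}, {"fingers": -1, "dx": 0, "dy": 0, "dz": 0, "turn": 0}])

```text
clock: 10.1
position: [0.5374, 0.1442, 0.2659]
ee_rot: [0.007, 0.995, -0.076, -0.061]
contact_force: [-3.2, -2.0, -4.1]
width: 0.0856
```

Emit:
play_rows(series=[{"fingers": -1, "dx": -40, "dy": 0, "dz": 0, "turn": 0}, {"fingers": -1, "dx": 40, "dy": 0, "dz": 0, "turn": 0}, {"fingers": -1, "dx": 0, "dy": 0, "dz": 0, "turn": 0}])

```text
clock: 10.35
position: [0.5178, 0.1399, 0.2547]
ee_rot: [0.012, 0.994, -0.076, -0.083]
contact_force: [2.4, 0.8, -0.1]
width: 0.0854
```

Emit:
play_rows(series=[{"fingers": -1, "dx": -18, "dy": 0, "dz": 0, "turn": 0}, {"fingers": -1, "dx": -18, "dy": 0, "dz": 0, "turn": 0}, {"fingers": -1, "dx": -18, "dy": 0, "dz": 0, "turn": 0}, {"fingers": -1, "dx": 0, "dy": 0, "dz": 0, "turn": 0}])

```text
clock: 10.68
position: [0.4598, 0.1366, 0.2567]
ee_rot: [0.013, 0.993, -0.078, -0.085]
contact_force: [-0.3, 0.0, 0.2]
width: 0.0853
```

Emit:
play_rows(series=[{"fingers": -1, "dx": 18, "dy": 0, "dz": 0, "turn": 0}, {"fingers": -1, "dx": 18, "dy": 0, "dz": 0, "turn": 0}, {"fingers": -1, "dx": 18, "dy": 0, "dz": 0, "turn": 0}, {"fingers": -1, "dx": 18, "dy": 0, "dz": 0, "turn": 0}, {"fingers": -1, "dx": 0, "dy": 0, "dz": 0, "turn": 0}])

```text
clock: 11.1
position: [0.5392, 0.134, 0.2683]
ee_rot: [0.011, 0.994, -0.079, -0.073]
contact_force: [1.2, -0.4, 0.6]
width: 0.085
```

Emit:
play_rows(series=[{"fingers": -1, "dx": 0, "dy": 0, "dz": 18, "turn": 0}, {"fingers": -1, "dx": 0, "dy": 0, "dz": 18, "turn": 0}, {"fingers": -1, "dx": 0, "dy": 0, "dz": 18, "turn": 0}, {"fingers": -1, "dx": 0, "dy": 0, "dz": 0, "turn": 0}])

```text
clock: 11.43
position: [0.5418, 0.1319, 0.3287]
ee_rot: [0.011, 0.994, -0.08, -0.07]
contact_force: [0.6, 0.7, 1.0]
width: 0.0851
```

Emit:
play_rows(series=[{"fingers": -1, "dx": 0, "dy": 0, "dz": -18, "turn": 0}, {"fingers": -1, "dx": 0, "dy": 0, "dz": -18, "turn": 0}, {"fingers": -1, "dx": 0, "dy": 0, "dz": -18, "turn": 0}, {"fingers": -1, "dx": 0, "dy": 0, "dz": 0, "turn": 0}])

```text
clock: 11.77
position: [0.5434, 0.1307, 0.2787]
ee_rot: [0.01, 0.995, -0.081, -0.064]
contact_force: [-0.8, 0.0, 0.2]
width: 0.0853
```

Emit:
play_rows(series=[{"fingers": -1, "dx": 40, "dy": 0, "dz": 0, "turn": 0}, {"fingers": -1, "dx": 0, "dy": 0, "dz": 0, "turn": 0}, {"fingers": -1, "dx": 0, "dy": 0, "dz": 0, "turn": 0}])

```text
clock: 12.02
position: [0.5814, 0.1299, 0.2768]
ee_rot: [0.01, 0.994, -0.081, -0.067]
contact_force: [-0.5, 0.1, 0.0]
width: 0.0853
```

Emit:
play_rows(series=[{"fingers": -1, "dx": -40, "dy": 0, "dz": 0, "turn": 0}, {"fingers": -1, "dx": 0, "dy": 0, "dz": 0, "turn": 0}, {"fingers": -1, "dx": 0, "dy": 0, "dz": 0, "turn": 0}])

```text
clock: 12.27
position: [0.5394, 0.1289, 0.2731]
ee_rot: [0.011, 0.994, -0.082, -0.071]
contact_force: [1.5, 0.3, 0.5]
width: 0.085
```

Emit:
play_rows(series=[{"fingers": -1, "dx": 0, "dy": 0, "dz": 40, "turn": 0}, {"fingers": -1, "dx": 0, "dy": 0, "dz": 0, "turn": 0}, {"fingers": -1, "dx": 0, "dy": 0, "dz": 0, "turn": 0}])

```text
clock: 12.52
position: [0.5343, 0.1283, 0.3137]
ee_rot: [0.012, 0.994, -0.082, -0.075]
contact_force: [0.5, 0.9, -0.9]
width: 0.0852
```

Emit:
play_rows(series=[{"fingers": -1, "dx": 0, "dy": 0, "dz": -40, "turn": 0}, {"fingers": -1, "dx": 0, "dy": 0, "dz": 0, "turn": 0}, {"fingers": -1, "dx": 0, "dy": 0, "dz": 0, "turn": 0}])

```text
clock: 12.77
position: [0.5341, 0.1283, 0.2772]
ee_rot: [0.011, 0.994, -0.082, -0.071]
contact_force: [1.1, 0.2, 1.8]
width: 0.0851
```

```bash
python3 - <<'E'
from h import *
s=get_state();im=get_image("wrist"); print(s["clock"],s["position"],s["qpos"].round(3))
save(im,"w3.png",sc=1.25)
for l,z in [("tray_in",.012),("tool_grip",.023)]:
    for d in masks_of(im,l)[:2]: print(l,round(d["p"],2),np.round(d["xy"]),d["region"].sum(),onz(im,d["xy"],z,s).round(3))
E
```

```text
12.7667 [0.53407107 0.12825891 0.27719089] [0.106 0.298 1.396 0.005 1.592 0.27 ]
tray_in 0.79 [366. 102.] 6365 [0.562 0.194 0.012]
tray_in 0.7 [543. 254.] 5850 [ 0.773 -0.039  0.012]
tool_grip 0.85 [383. 131.] 3554 [0.579 0.158 0.023]
```

View pics/w3.png

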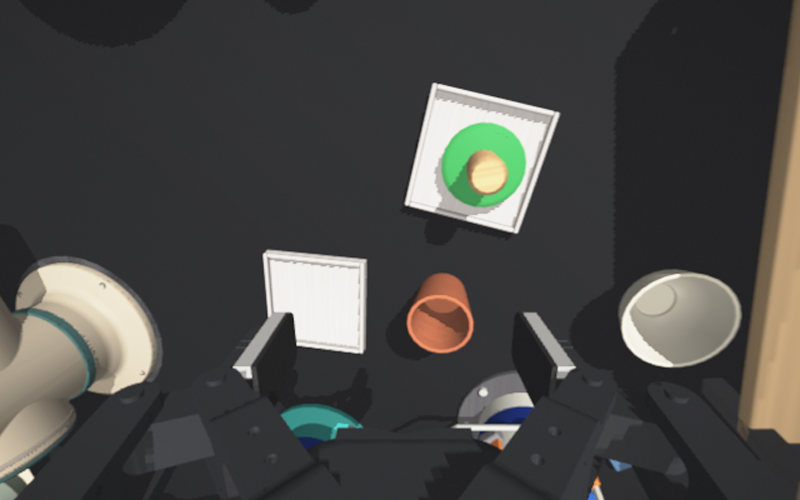

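The tray corners are at (433,84), (560,112), (519,232) and (405,206). The foot centre is at (483,165) and the handle top at (489,174).

```bash
python3 - <<'E'
from h import *
s=get_state();im=get_image("wrist")
f=lambda p,z:onz(im,np.array(p)/1.25,z,s).round(4)
Q=np.array([f(p,.014) for p in [(433,84),(560,112),(519,232),(405,206)]]); print(Q, "tray",Q.mean(0), [np.linalg.norm(Q[i]-Q[i-1]).round(4) for i in range(4)])
print("foot",f((483.5,165),.023),"handle",f((488,173),.089))
from scipy.spatial.transform import Rotation as R
w,x,y,z=s["ee_rot"]; print(R.from_quat([x,y,z,w]).as_matrix().round(3))
E
```

```text
[[0.5451 0.2379 0.014 ]
 [0.6598 0.1926 0.014 ]
 [0.6145 0.079  0.014 ]
 [0.4983 0.1231 0.014 ]] tray [0.579425 0.15815  0.014   ] [np.float64(0.124), np.float64(0.1233), np.float64(0.1223), np.float64(0.1243)]
foot [0.5845 0.1553 0.023 ] handle [0.5843 0.1568 0.089 ]
[[ 0.977 -0.161 -0.143]
 [-0.164 -0.986 -0.01 ]
 [-0.139  0.034 -0.99 ]]
```

Emit:
play_rows(series=[{"fingers": -1, "dx": 17, "dy": 9, "dz": 0, "turn": 0}, {"fingers": -1, "dx": 17, "dy": 9, "dz": 0, "turn": 0}, {"fingers": -1, "dx": 17, "dy": 9, "dz": 0, "turn": 0}, {"fingers": -1, "dx": 0, "dy": 0, "dz": -20, "turn": 0}, {"fingers": -1, "dx": 0, "dy": 0, "dz": -20, "turn": 0}, {"fingers": -1, "dx": 0, "dy": 0, "dz": -20, "turn": 0}, {"fingers": -1, "dx": 0, "dy": 0, "dz": -20, "turn": 0}, {"fingers": -1, "dx": 0, "dy": 0, "dz": 0, "turn": 0}])

```text
clock: 13.63
position: [0.6025, 0.1586, 0.2119]
ee_rot: [0.007, 0.995, -0.082, -0.052]
contact_force: [-0.5, -0.1, -1.2]
width: 0.0854
```

Emit:
play_rows(series=[{"fingers": -1, "dx": -9, "dy": -1, "dz": -18, "turn": 0}, {"fingers": -1, "dx": -9, "dy": -1, "dz": -18, "turn": 0}, {"fingers": -1, "dx": 0, "dy": 0, "dz": -18, "turn": 0}, {"fingers": -1, "dx": 0, "dy": 0, "dz": -18, "turn": 0}, {"fingers": -1, "dx": 0, "dy": 0, "dz": -10, "turn": 0}, {"fingers": -1, "dx": 0, "dy": 0, "dz": 0, "turn": 0}])

```text
clock: 14.13
position: [0.5949, 0.1581, 0.14]
ee_rot: [0.004, 0.996, -0.082, -0.041]
contact_force: [-0.5, 0.3, 0.1]
width: 0.0852
```

Emit:
play_rows(series=[{"fingers": -1, "dx": -6, "dy": -1, "dz": -14, "turn": 0}, {"fingers": -1, "dx": -5, "dy": -1, "dz": -14, "turn": 0}, {"fingers": -1, "dx": -2, "dy": 0, "dz": -14, "turn": 0}, {"fingers": -1, "dx": -2, "dy": 0, "dz": -12, "turn": 0}, {"fingers": -1, "dx": 0, "dy": 0, "dz": -5, "turn": 0}, {"fingers": -1, "dx": 0, "dy": 0, "dz": 0, "turn": 0}])

```text
clock: 14.63
position: [0.5902, 0.1575, 0.0909]
ee_rot: [0.002, 0.996, -0.082, -0.03]
contact_force: [-0.3, -0.8, 0.2]
width: 0.0857
```

Emit:
play_rows(series=[{"fingers": -1, "dx": -3, "dy": 0, "dz": -8, "turn": 0}, {"fingers": -1, "dx": -3, "dy": 0, "dz": -8, "turn": 0}, {"fingers": -1, "dx": -2, "dy": 0, "dz": -8, "turn": 0}, {"fingers": -1, "dx": -2, "dy": 0, "dz": -8, "turn": 0}, {"fingers": -1, "dx": -2, "dy": 0, "dz": -4, "turn": 0}, {"fingers": -1, "dx": 0, "dy": 0, "dz": 0, "turn": 0}])

```text
clock: 15.13
position: [0.581, 0.158, 0.056]
ee_rot: [0.001, 0.996, -0.082, -0.026]
contact_force: [0.1, -0.4, 0.6]
width: 0.0853
```

Emit:
play_rows(series=[{"fingers": -1, "dx": 3, "dy": -1.5, "dz": 0, "turn": 0}, {"fingers": 1, "dx": 0, "dy": 0, "dz": 0, "turn": 0}, {"fingers": 1, "dx": 0, "dy": 0, "dz": 0, "turn": 0}, {"fingers": 1, "dx": 0, "dy": 0, "dz": 0, "turn": 0}, {"fingers": 1, "dx": 0, "dy": 0, "dz": 0, "turn": 0}, {"fingers": 1, "dx": 0, "dy": 0, "dz": 0, "turn": 0}, {"fingers": 1, "dx": 0, "dy": 0, "dz": 0, "turn": 0}], squeeze=40)

```text
clock: 15.72
position: [0.585, 0.1563, 0.057]
ee_rot: [0.001, 0.996, -0.082, -0.025]
contact_force: [0.3, -0.3, -3.2]
width: 0.0335
```

Emit:
play_rows(series=[{"fingers": 1, "dx": 0, "dy": 0, "dz": -4, "turn": 0}, {"fingers": 1, "dx": 0, "dy": 0, "dz": -4, "turn": 0}, {"fingers": 1, "dx": 0, "dy": 0, "dz": -4, "turn": 0}], squeeze=60)

```text
clock: 15.97
position: [0.5847, 0.1565, 0.0564]
ee_rot: [0.001, 0.996, -0.082, -0.024]
contact_force: [-6.7, -1.7, 20.7]
width: 0.0325
```

Emit:
play_rows(series=[{"fingers": 1, "dx": 0, "dy": 0, "dz": 6, "turn": 0}, {"fingers": 1, "dx": 0, "dy": 0, "dz": 12, "turn": 0}, {"fingers": 1, "dx": 0, "dy": 0, "dz": 18, "turn": 0}, {"fingers": 1, "dx": 0, "dy": 0, "dz": 18, "turn": 0}, {"fingers": 1, "dx": 0, "dy": 0, "dz": 18, "turn": 0}, {"fingers": 1, "dx": 0, "dy": 0, "dz": 18, "turn": 0}, {"fingers": 1, "dx": 0, "dy": 0, "dz": 18, "turn": 0}, {"fingers": 1, "dx": 0, "dy": 0, "dz": 18, "turn": 0}, {"fingers": 1, "dx": 0, "dy": 0, "dz": 18, "turn": 0}, {"fingers": 1, "dx": 0, "dy": 0, "dz": 12, "turn": 0}, {"fingers": 1, "dx": 0, "dy": 0, "dz": 6, "turn": 0}])

```text
clock: 16.88
position: [0.5791, 0.1559, 0.2196]
ee_rot: [0.002, 0.996, -0.082, -0.03]
contact_force: [-0.1, -0.4, -3.2]
width: 0.033
```

Emit:
play_rows(series=[{"fingers": 1, "dx": 1, "dy": -12, "dz": 0, "turn": 0}, {"fingers": 1, "dx": 1, "dy": -20, "dz": 0, "turn": 0}, {"fingers": 1, "dx": 2, "dy": -28, "dz": 0, "turn": 0}, {"fingers": 1, "dx": 2, "dy": -28, "dz": 0, "turn": 0}, {"fingers": 1, "dx": 2, "dy": -28, "dz": 0, "turn": 0}, {"fingers": 1, "dx": 2, "dy": -28, "dz": 0, "turn": 0}, {"fingers": 1, "dx": 2, "dy": -28, "dz": 0, "turn": 0}, {"fingers": 1, "dx": 2, "dy": -28, "dz": 0, "turn": 0}, {"fingers": 1, "dx": 2, "dy": -28, "dz": 0, "turn": 0}, {"fingers": 1, "dx": 2, "dy": -28, "dz": 0, "turn": 0}, {"fingers": 1, "dx": 2, "dy": -28, "dz": 0, "turn": 0}, {"fingers": 1, "dx": 2, "dy": -20, "dz": 0, "turn": 0}, {"fingers": 1, "dx": 1, "dy": -10, "dz": 0, "turn": 0}, {"fingers": 1, "dx": 0, "dy": 0, "dz": 0, "turn": 0}])

```text
clock: 18.05
position: [0.5919, -0.1818, 0.2017]
ee_rot: [0.003, 0.996, -0.08, -0.043]
contact_force: [-1.0, -0.3, -2.9]
width: 0.0327
```

Emit:
play_rows(series=[{"fingers": 1, "dx": 4, "dy": -1, "dz": -2, "turn": 0}, {"fingers": 1, "dx": 4, "dy": -1, "dz": -4, "turn": 0}, {"fingers": 1, "dx": 4, "dy": 0, "dz": -5, "turn": 0}, {"fingers": 1, "dx": 2, "dy": 0, "dz": -5, "turn": 0}, {"fingers": 1, "dx": 0, "dy": 0, "dz": -4, "turn": 0}, {"fingers": 1, "dx": 0, "dy": 0, "dz": 0, "turn": 0}])

```text
clock: 18.55
position: [0.6062, -0.1785, 0.177]
ee_rot: [0.0, 0.996, -0.079, -0.045]
contact_force: [-0.0, -0.8, -2.7]
width: 0.0325
```

```bash
python3 - <<'E'
from h import *
im=get_image("side"); save(im,"s3.png",crop=(310,140,450,290),sc=4)
im2=get_image("scene"); save(im2,"c3.png",crop=(200,110,340,260),sc=4)
a=cv2.imread("pics/s3.png");b=cv2.imread("pics/c3.png"); cv2.imwrite("pics/sc3.png",cv2.resize(np.hstack([a,b]),(800,430)))
E
```

```text
(no output)
```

View pics/sc3.png

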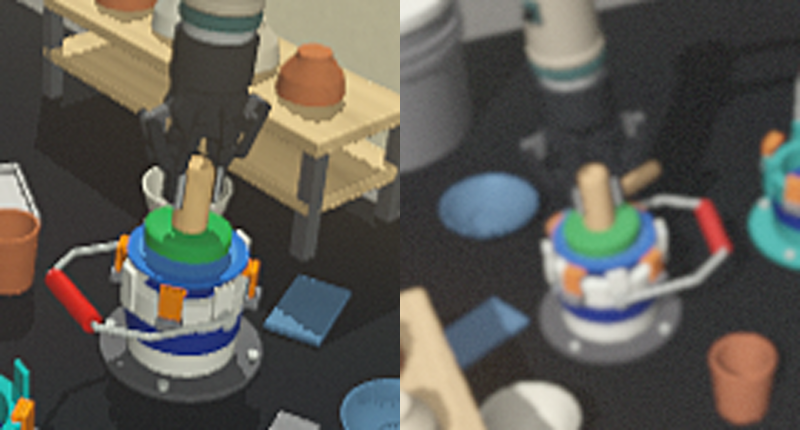

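The handle is folded, and the tool is over the lid but leaning slightly. I'll centre it and make gentle contact.

Emit:
play_rows(series=[{"fingers": 1, "dx": -2, "dy": -4, "dz": -2, "turn": 0}, {"fingers": 1, "dx": -2, "dy": -3, "dz": -2, "turn": 0}, {"fingers": 1, "dx": -1, "dy": 0, "dz": -2, "turn": 0}, {"fingers": 1, "dx": 0, "dy": 0, "dz": -2, "turn": 0}], squeeze=80)

```text
clock: 18.98
position: [0.6015, -0.1861, 0.1716]
ee_rot: [0.001, 0.996, -0.078, -0.043]
contact_force: [-1.1, 1.1, 0.7]
width: 0.0325
```

Emit:
play_rows(series=[{"fingers": 1, "dx": 0, "dy": 0, "dz": -2, "turn": 0}, {"fingers": 1, "dx": 0, "dy": 0, "dz": -2, "turn": 0}])

```text
clock: 19.15
position: [0.601, -0.1864, 0.1686]
ee_rot: [0.001, 0.996, -0.079, -0.043]
contact_force: [-1.0, 0.3, 1.5]
width: 0.0324
```

Emit:
play_rows(series=[{"fingers": 1, "dx": 0, "dy": 0, "dz": -3, "turn": 0}, {"fingers": 1, "dx": 0, "dy": 0, "dz": -3, "turn": 0}, {"fingers": 1, "dx": 0, "dy": 0, "dz": -3, "turn": 0}])

```text
clock: 19.4
position: [0.6013, -0.1869, 0.1606]
ee_rot: [0.002, 0.996, -0.079, -0.042]
contact_force: [-5.5, 1.0, 22.2]
width: 0.0325
```

Emit:
play_rows(series=[{"fingers": 1, "dx": 0, "dy": 0, "dz": -4, "turn": 0}, {"fingers": 1, "dx": 0, "dy": 0, "dz": -4, "turn": 0}, {"fingers": 1, "dx": 0, "dy": 0, "dz": -4, "turn": 0}])

```text
clock: 19.65
position: [0.6011, -0.1868, 0.1605]
ee_rot: [0.003, 0.996, -0.079, -0.039]
contact_force: [-5.4, 2.9, 16.4]
width: 0.0322
```

Emit:
play_rows(series=[{"fingers": 1, "dx": 0, "dy": 0, "dz": -7, "turn": 0}, {"fingers": 1, "dx": 0, "dy": 0, "dz": -7, "turn": 0}, {"fingers": 1, "dx": 0, "dy": 0, "dz": -7, "turn": 0}, {"fingers": 1, "dx": 0, "dy": 0, "dz": -7, "turn": 0}])

```text
clock: 19.98
position: [0.6003, -0.1866, 0.1598]
ee_rot: [0.007, 0.996, -0.078, -0.032]
contact_force: [-9.6, 3.8, 28.6]
width: 0.0326
```

```bash
python3 - <<'E'
from h import *
im=get_image("side"); save(im,"s4.png",crop=(335,200,425,280),sc=6)
im2=get_image("scene"); save(im2,"c4.png",crop=(230,165,320,245),sc=6)
a=cv2.imread("pics/s4.png");b=cv2.imread("pics/c4.png"); cv2.imwrite("pics/sc4.png",cv2.resize(np.hstack([a,b]),(800,356)))
s=get_state(); print(s["position"],s["contact_force"],s["ee_rot"])
for i,n in [(im,"side"),(im2,"scene")]:
    c=np.array([.599,-.185,0]); print(n,proj(i,[c+[0,0,.12],c+[0,0,.107]]).round(1))
E
```

```text
[ 0.60032626 -0.18667069  0.1597638 ] [-9.30436125  3.83603409 28.77649077] [ 0.00677441  0.99641942 -0.07819439 -0.03143371]
side [[375.1 226.6]
 [374.8 230.5]]
scene [[271.2 191.8]
 [271.4 195. ]]
```

View pics/sc4.png

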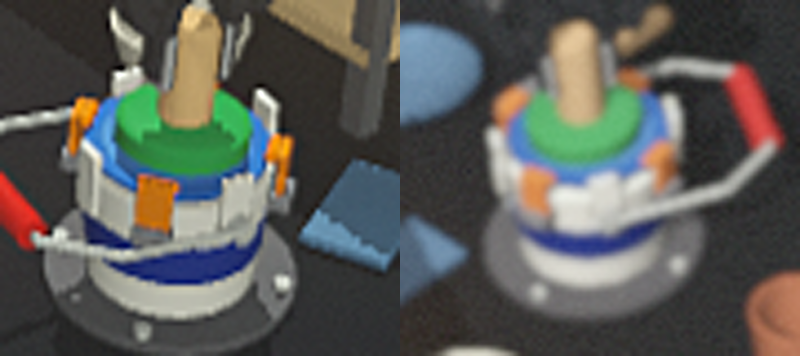

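The lid is down between the lugs. I'll press harder so the hand and lid level out.

Emit:
play_rows(series=[{"fingers": 1, "dx": 0, "dy": 0, "dz": -8, "turn": 0}, {"fingers": 1, "dx": 0, "dy": 0, "dz": -8, "turn": 0}, {"fingers": 1, "dx": 0, "dy": 0, "dz": -8, "turn": 0}, {"fingers": 1, "dx": 0, "dy": 0, "dz": -8, "turn": 0}, {"fingers": 1, "dx": 0, "dy": 0, "dz": -8, "turn": 0}])

```text
clock: 20.5
position: [0.5992, -0.1865, 0.1589]
ee_rot: [0.012, 0.997, -0.078, -0.02]
contact_force: [-11.7, 3.4, 34.5]
width: 0.0322
```

Emit:
play_rows(series=[{"fingers": 1, "dx": 0, "dy": 0, "dz": -8, "turn": 0}, {"fingers": 1, "dx": 0, "dy": 0, "dz": -8, "turn": 0}, {"fingers": 1, "dx": 0, "dy": 0, "dz": -8, "turn": 0}, {"fingers": 1, "dx": 0, "dy": 0, "dz": -8, "turn": 0}, {"fingers": 1, "dx": 0, "dy": 0, "dz": -8, "turn": 0}, {"fingers": 1, "dx": 0, "dy": 0, "dz": -8, "turn": 0}])

```text
clock: 21.0
position: [0.5983, -0.1868, 0.1581]
ee_rot: [0.018, 0.997, -0.078, -0.006]
contact_force: [-10.2, 4.0, 36.5]
width: 0.0323
```

Emit:
play_rows(series=[{"fingers": 1, "dx": 0, "dy": 0, "dz": 4, "turn": 0}, {"fingers": 1, "dx": 0, "dy": 0, "dz": 8, "turn": 0}, {"fingers": 1, "dx": 0, "dy": 0, "dz": 15, "turn": 0}, {"fingers": 1, "dx": 0, "dy": 0, "dz": 18, "turn": 0}, {"fingers": 1, "dx": 0, "dy": 0, "dz": 18, "turn": 0}, {"fingers": 1, "dx": 0, "dy": 0, "dz": 12, "turn": 0}, {"fingers": 1, "dx": 0, "dy": 0, "dz": 6, "turn": 0}])

```text
clock: 21.58
position: [0.5967, -0.1859, 0.2401]
ee_rot: [0.017, 0.997, -0.078, -0.008]
contact_force: [0.1, 1.4, -3.8]
width: 0.0327
```

```bash
python3 - <<'E'
from h import *
T=[]
for n,cr in [("side",(335,190,425,270)),("scene",(230,155,320,235))]:
    im=get_image(n); a=im["pixels"][cr[1]:cr[3],cr[0]:cr[2],::-1]; a=cv2.resize(a,None,fx=8,fy=8,interpolation=cv2.INTER_CUBIC)
    b=a.copy()
    t=np.linspace(0,2*np.pi,60)
    for z,col in [(.107,(0,0,255)),(.12,(0,255,255))]:
        P=np.c_[.599+.058*np.cos(t),-.185+.058*np.sin(t),0*t+z]; p=(proj(im,P)-cr[:2]+.5)*8
        cv2.polylines(b,[p.astype(np.int32)],True,col,1)
    T.append(np.vstack([a,b]))
cv2.imwrite("pics/sc5.png",cv2.resize(np.hstack(T),(640,570)))
s=get_state(); print(s["clock"],s["position"],s["ee_rot"])
E
```

```text
21.6833 [ 0.5968533  -0.1859392   0.23975512] [ 0.01708     0.9967927  -0.07779285 -0.00780111]
```

View pics/sc5.png

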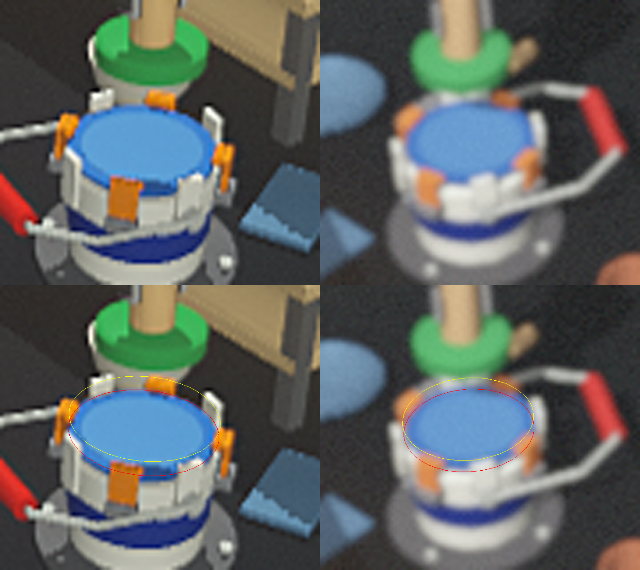

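The lid sits on the red (home) outline in both views, with all four clips over its edge. Carrying the tool back.

Emit:
play_rows(series=[{"fingers": 1, "dx": -1, "dy": 12, "dz": 0, "turn": 0}, {"fingers": 1, "dx": -1, "dy": 20, "dz": 0, "turn": 0}, {"fingers": 1, "dx": -2, "dy": 28, "dz": 0, "turn": 0}, {"fingers": 1, "dx": -2, "dy": 28, "dz": 0, "turn": 0}, {"fingers": 1, "dx": -2, "dy": 28, "dz": 0, "turn": 0}, {"fingers": 1, "dx": -2, "dy": 28, "dz": 0, "turn": 0}, {"fingers": 1, "dx": -2, "dy": 28, "dz": 0, "turn": 0}, {"fingers": 1, "dx": -2, "dy": 28, "dz": 0, "turn": 0}, {"fingers": 1, "dx": -2, "dy": 28, "dz": 0, "turn": 0}, {"fingers": 1, "dx": -2, "dy": 28, "dz": 0, "turn": 0}, {"fingers": 1, "dx": -1, "dy": 28, "dz": 0, "turn": 0}, {"fingers": 1, "dx": 0, "dy": 28, "dz": 0, "turn": 0}, {"fingers": 1, "dx": 0, "dy": 18, "dz": 0, "turn": 0}, {"fingers": 1, "dx": 0, "dy": 8, "dz": 0, "turn": 0}, {"fingers": 1, "dx": 0, "dy": 0, "dz": 0, "turn": 0}])

```text
clock: 22.93
position: [0.5601, 0.1779, 0.2153]
ee_rot: [0.014, 0.996, -0.078, -0.029]
contact_force: [0.5, -0.7, -2.7]
width: 0.0326
```

Emit:
play_rows(series=[{"fingers": 1, "dx": 6, "dy": -5, "dz": -5, "turn": 0}, {"fingers": 1, "dx": 6, "dy": -5, "dz": -10, "turn": 0}, {"fingers": 1, "dx": 6, "dy": -5, "dz": -15, "turn": 0}, {"fingers": 1, "dx": 5, "dy": -4, "dz": -15, "turn": 0}, {"fingers": 1, "dx": 0, "dy": 0, "dz": -15, "turn": 0}, {"fingers": 1, "dx": 0, "dy": 0, "dz": -15, "turn": 0}, {"fingers": 1, "dx": 0, "dy": 0, "dz": -12, "turn": 0}, {"fingers": 1, "dx": 0, "dy": 0, "dz": -6, "turn": 0}, {"fingers": 1, "dx": 0, "dy": 0, "dz": 0, "turn": 0}])

```text
clock: 23.68
position: [0.5867, 0.1417, 0.1102]
ee_rot: [0.019, 0.996, -0.084, -0.03]
contact_force: [-0.4, -0.4, -2.9]
width: 0.0323
```

Emit:
play_rows(series=[{"fingers": 1, "dx": -2, "dy": 6, "dz": -3, "turn": 0}, {"fingers": 1, "dx": -2, "dy": 6, "dz": -6, "turn": 0}, {"fingers": 1, "dx": 0, "dy": 5, "dz": -8, "turn": 0}, {"fingers": 1, "dx": 0, "dy": 0, "dz": -8, "turn": 0}, {"fingers": 1, "dx": 0, "dy": 0, "dz": -4, "turn": 0}, {"fingers": 1, "dx": 0, "dy": 0, "dz": 0, "turn": 0}])

```text
clock: 24.18
position: [0.5842, 0.1584, 0.0796]
ee_rot: [0.019, 0.996, -0.085, -0.029]
contact_force: [-1.2, -0.4, -2.1]
width: 0.0325
```

Position is good. Lowering to contact.

Emit:
play_rows(series=[{"fingers": 1, "dx": 0, "dy": 0, "dz": -7, "turn": 0}, {"fingers": 1, "dx": 0, "dy": 0, "dz": -7, "turn": 0}, {"fingers": 1, "dx": 0, "dy": 0, "dz": -6, "turn": 0}, {"fingers": 1, "dx": 0, "dy": 0, "dz": -4, "turn": 0}, {"fingers": 1, "dx": 0, "dy": 0, "dz": -3, "turn": 0}, {"fingers": 1, "dx": 0, "dy": 0, "dz": -3, "turn": 0}])

```text
clock: 24.68
position: [0.5851, 0.1589, 0.0568]
ee_rot: [0.019, 0.996, -0.085, -0.026]
contact_force: [-5.1, -1.3, 14.1]
width: 0.0324
```

Emit:
play_rows(series=[{"fingers": 1, "dx": 0, "dy": 0, "dz": 0, "turn": 0}, {"fingers": -1, "dx": 0, "dy": 0, "dz": 0, "turn": 0}, {"fingers": -1, "dx": 0, "dy": 0, "dz": 0, "turn": 0}, {"fingers": -1, "dx": 0, "dy": 0, "dz": 0, "turn": 0}, {"fingers": -1, "dx": 0, "dy": 0, "dz": 0, "turn": 0}, {"fingers": -1, "dx": 0, "dy": 0, "dz": 0, "turn": 0}, {"fingers": -1, "dx": 0, "dy": 0, "dz": 0, "turn": 0}, {"fingers": -1, "dx": 0, "dy": 0, "dz": 0, "turn": 0}], squeeze=20)

```text
clock: 25.35
position: [0.587, 0.1587, 0.0584]
ee_rot: [0.018, 0.996, -0.085, -0.024]
contact_force: [0.8, 0.3, -0.2]
width: 0.0853
```

Emit:
play_rows(series=[{"fingers": -1, "dx": 0, "dy": 0, "dz": 6, "turn": 0}, {"fingers": -1, "dx": 0, "dy": 0, "dz": 12, "turn": 0}, {"fingers": -1, "dx": 0, "dy": 0, "dz": 18, "turn": 0}, {"fingers": -1, "dx": 0, "dy": 0, "dz": 18, "turn": 0}, {"fingers": -1, "dx": 0, "dy": 0, "dz": 20, "turn": 0}, {"fingers": -1, "dx": 0, "dy": 0, "dz": 25, "turn": 0}, {"fingers": -1, "dx": 0, "dy": 0, "dz": 25, "turn": 0}, {"fingers": -1, "dx": 0, "dy": 0, "dz": 25, "turn": 0}, {"fingers": -1, "dx": 0, "dy": 0, "dz": 25, "turn": 0}, {"fingers": -1, "dx": 0, "dy": 0, "dz": 25, "turn": 0}, {"fingers": -1, "dx": 0, "dy": 0, "dz": 10, "turn": 0}, {"fingers": -1, "dx": 0, "dy": 0, "dz": 0, "turn": 0}])

```text
clock: 26.35
position: [0.5828, 0.158, 0.279]
ee_rot: [0.019, 0.996, -0.085, -0.026]
contact_force: [0.1, -0.5, -0.4]
width: 0.0855
```

```bash
python3 - <<'E'
from h import *
s=get_state();im=get_image("wrist"); print(s["clock"],s["position"],s["ee_rot"],s["qpos"].round(2))
for l,z in [("tray_in",.01),("tool_grip",.03)]:
    for d in masks_of(im,l)[:2]: print(l,round(d["p"],2),np.round(d["xy"]),d["region"].sum(),onz(im,d["xy"],z,s).round(3))
# foot: green pixels, handle top
a=cv2.cvtColor(im["pixels"],cv2.COLOR_RGB2HSV); g=cv2.inRange(a,(50,120,40),(75,255,255)); n,L,S,C=cv2.connectedComponentsWithStats(g); k=1+S[1:,4].argmax()
(x,y),_,_=cv2.fitEllipse(cv2.convexHull(np.argwhere(L==k)[:,::-1].astype(np.int32))); print("foot",S[k],onz(im,(x,y),.02,s))
h=cv2.inRange(a,(8,60,120),(24,200,255)); n,L,S,C=cv2.connectedComponentsWithStats(h)
for i in range(1,n):
    if S[i,4]>150: print("wood",S[i],onz(im,C[i],.085,s).round(3))
E
```

```text
26.35 [0.58284369 0.15800193 0.27902774] [ 0.01867393  0.99588133 -0.08483789 -0.02596507] [ 0.16  0.34  1.33 -0.02  1.54  0.33]
tray_in 0.76 [203. 245.] 3672 [0.365 0.052 0.01 ]
tray_in 0.7 [304. 272.] 2456 [ 0.51  -0.018  0.01 ]
tool_grip 0.75 [332. 153.] 3056 [0.584 0.164 0.03 ]
tool_grip 0.71 [481. 262.] 3746 [ 0.767 -0.023  0.03 ]
foot [ 303  125   62   62 2021] [0.5849053  0.15838912 0.02      ]
wood [  530     0    72   322 13804] [0.825 0.143 0.085]
wood [  575     0    65   400 15678] [0.886 0.063 0.085]
wood [319 146  28  37 849] [0.585 0.162 0.085]
wood [ 280  238   51   64 2034] [0.529 0.031 0.085]
```

The tool stands upright in its tray, with foot and handle top aligned about 6 mm from the tray centre. Next is the handle.

Emit:
play_rows(series=[{"fingers": -0.3, "dx": -4, "dy": -12, "dz": 0, "turn": 0}, {"fingers": -0.3, "dx": -8, "dy": -24, "dz": 0, "turn": 0}, {"fingers": -0.3, "dx": -10, "dy": -30, "dz": 0, "turn": 0}, {"fingers": -0.3, "dx": -10, "dy": -30, "dz": 0, "turn": 0}, {"fingers": -0.3, "dx": -10, "dy": -30, "dz": 0, "turn": 0}, {"fingers": -0.3, "dx": -10, "dy": -30, "dz": 0, "turn": 0}, {"fingers": -0.3, "dx": -10, "dy": -30, "dz": 0, "turn": 0}, {"fingers": -0.3, "dx": -10, "dy": -30, "dz": 0, "turn": 0}, {"fingers": -0.3, "dx": -10, "dy": -30, "dz": 0, "turn": 0}, {"fingers": -0.3, "dx": -10, "dy": -30, "dz": 0, "turn": 0}, {"fingers": -0.3, "dx": -8, "dy": -24, "dz": 0, "turn": 0}, {"fingers": -0.3, "dx": -4, "dy": -12, "dz": 0, "turn": 0}, {"fingers": -0.3, "dx": 0, "dy": 0, "dz": 0, "turn": 0}])

```text
clock: 27.58
position: [0.4534, -0.1718, 0.2536]
ee_rot: [0.021, 0.995, -0.083, -0.051]
contact_force: [-1.1, 0.1, 0.0]
width: 0.0559
```

Emit:
play_rows(series=[{"fingers": -0.3, "dx": 6, "dy": 1, "dz": -5, "turn": 0}, {"fingers": -0.3, "dx": 6, "dy": 2, "dz": -10, "turn": 0}, {"fingers": -0.3, "dx": 6, "dy": 2, "dz": -14, "turn": 0}, {"fingers": -0.3, "dx": 5, "dy": 1, "dz": -14, "turn": 0}, {"fingers": -0.3, "dx": 0, "dy": 0, "dz": -14, "turn": 0}, {"fingers": -0.3, "dx": 0, "dy": 0, "dz": -14, "turn": 0}, {"fingers": -0.3, "dx": 0, "dy": 0, "dz": -10, "turn": 0}, {"fingers": -0.3, "dx": 0, "dy": 0, "dz": -5, "turn": 0}, {"fingers": -0.3, "dx": 0, "dy": 0, "dz": 0, "turn": 0}])

```text
clock: 28.33
position: [0.4786, -0.1546, 0.1531]
ee_rot: [0.016, 0.995, -0.078, -0.056]
contact_force: [-0.6, 0.5, -0.7]
width: 0.0554
```

```bash
python3 - <<'E'
from h import *
s=get_state()
V={}
for n in ["side","scene","wrist"]:
    im=get_image(n)
    a=cv2.cvtColor(im["pixels"],cv2.COLOR_RGB2HSV); g=cv2.inRange(a,(0,180,90),(5,255,255))|cv2.inRange(a,(175,180,90),(180,255,255))
    k,L,S,C=cv2.connectedComponentsWithStats(g)
    print(n,[(S[i].tolist(),C[i].round(1).tolist(),onz(im,C[i],.1,s).round(4).tolist()) for i in range(1,k) if S[i,4]>50])
print(s["position"],s["ee_rot"])
E
```

```text
side [([282, 231, 21, 27, 227], [291.4, 243.1], [0.3843, -0.0952, 0.1]), ([326, 234, 19, 22, 157], [334.9, 244.0], [0.4773, -0.1646, 0.1])]
scene []
wrist [([316, 177, 30, 115, 3088], [330.6, 233.4], [0.4769, -0.1638, 0.1])]
[ 0.47856426 -0.15460081  0.15314949] [ 0.0158112   0.99520666 -0.07848012 -0.05616568]
```

Emit:
play_rows(series=[{"fingers": -0.3, "dx": 0, "dy": -3, "dz": -8, "turn": 0}, {"fingers": -0.3, "dx": -1, "dy": -3, "dz": -12, "turn": 0}, {"fingers": -0.3, "dx": -1, "dy": -2, "dz": -14, "turn": 0}, {"fingers": -0.3, "dx": 0, "dy": -1, "dz": -14, "turn": 0}, {"fingers": -0.3, "dx": 0, "dy": 0, "dz": -8, "turn": 0}, {"fingers": -0.3, "dx": 0, "dy": 0, "dz": -3, "turn": 0}, {"fingers": -0.3, "dx": 0, "dy": 0, "dz": 0, "turn": 0}])

```text
clock: 29.07
position: [0.4814, -0.1677, 0.0972]
ee_rot: [0.019, 0.996, -0.079, -0.048]
contact_force: [-0.3, 0.3, -0.6]
width: 0.056
```

Emit:
play_rows(series=[{"fingers": -0.3, "dx": -4, "dy": 1, "dz": -4, "turn": 0}, {"fingers": 1, "dx": 0, "dy": 0, "dz": 0, "turn": 0}, {"fingers": 1, "dx": 0, "dy": 0, "dz": 0, "turn": 0}, {"fingers": 1, "dx": 0, "dy": 0, "dz": 0, "turn": 0}, {"fingers": 1, "dx": 0, "dy": 0, "dz": 0, "turn": 0}, {"fingers": 1, "dx": 0, "dy": 0, "dz": 0, "turn": 0}], squeeze=25)

```text
clock: 29.57
position: [0.4759, -0.1667, 0.0948]
ee_rot: [0.02, 0.996, -0.079, -0.049]
contact_force: [0.7, -0.7, -2.0]
width: 0.0192
```

Emit:
play_rows(series=[{"fingers": 1, "dx": 2.5, "dy": -0.4, "dz": 14, "turn": 0}, {"fingers": 1, "dx": 5, "dy": -0.7, "dz": 15.5, "turn": 0}, {"fingers": 1, "dx": 7, "dy": -1, "dz": 15, "turn": 0}, {"fingers": 1, "dx": 8.5, "dy": -1.3, "dz": 13.5, "turn": 0}, {"fingers": 1, "dx": 10.5, "dy": -1.6, "dz": 12.5, "turn": 0}], squeeze=25)

```text
clock: 29.98
position: [0.5025, -0.1708, 0.1627]
ee_rot: [0.019, 0.995, -0.078, -0.058]
contact_force: [-3.6, -0.5, -2.8]
width: 0.0191
```

Emit:
play_rows(series=[{"fingers": 1, "dx": 12, "dy": -1.7, "dz": 13, "turn": 0}, {"fingers": 1, "dx": 13.5, "dy": -2, "dz": 11, "turn": 0}, {"fingers": 1, "dx": 15, "dy": -2.2, "dz": 9, "turn": 0}, {"fingers": 1, "dx": 16, "dy": -2.4, "dz": 7, "turn": 0}, {"fingers": 1, "dx": 16.5, "dy": -2.5, "dz": 4, "turn": 0}], squeeze=25)

```text
clock: 30.4
position: [0.5639, -0.1806, 0.2096]
ee_rot: [0.019, 0.994, -0.078, -0.074]
contact_force: [-7.4, 1.2, 11.2]
width: 0.0188
```

Emit:
play_rows(series=[{"fingers": 1, "dx": 16, "dy": -2.4, "dz": 2.5, "turn": 0}, {"fingers": 1, "dx": 13, "dy": -2, "dz": 1, "turn": 0}, {"fingers": 1, "dx": 0, "dy": 0, "dz": 0, "turn": 0}, {"fingers": 1, "dx": 0, "dy": 0, "dz": 0, "turn": 0}], squeeze=25)

```text
clock: 30.73
position: [0.5909, -0.1848, 0.2166]
ee_rot: [0.019, 0.994, -0.078, -0.078]
contact_force: [-2.1, 0.7, 1.1]
width: 0.0186
```

```bash
python3 - <<'E'
from h import *
s=get_state(); print(s["position"],s["ee_rot"],s["contact_force"])
for n in ["side","scene"]:
    im=get_image(n)
    for d in masks_of(im,"bail_grip")[:2]: print(n,round(d["p"],2),d["xy"])
    for a in (-.2,-.1,0,.1,.2,.3):
        print(a,proj(im,np.array([.599,-.185,.085])+[-.989*.125*np.sin(a),.148*.125*np.sin(a),.125*np.cos(a)]).round(1))
E
```

```text
[ 0.59085251 -0.18479863  0.21664269] [ 0.01902747  0.99370664 -0.07772524 -0.07838272] [-2.14588171  0.72372286  1.14286085]
side 0.63 [294.3, 251.3]
side 0.56 [382.7, 207.6]
-0.2 [[385.2 197. ]]
-0.1 [[381.3 197.5]]
0 [[377.4 198.4]]
0.1 [[373.3 199.6]]
0.2 [[369.3 201.3]]
0.3 [[365.3 203.4]]
scene 0.7 [349.4, 141.7]
-0.2 [[261.2 170.8]]
-0.1 [[265.2 169.6]]
0 [[269.2 168.7]]
0.1 [[273.2 168.2]]
0.2 [[277.2 168. ]]
0.3 [[281.2 168.1]]
```

Emit:
play_rows(series=[{"fingers": 1, "dx": 4, "dy": -0.5, "dz": 0, "turn": 0}, {"fingers": -1, "dx": 0, "dy": 0, "dz": 0, "turn": 0}, {"fingers": -1, "dx": 0, "dy": 0, "dz": 0, "turn": 0}, {"fingers": -1, "dx": 0, "dy": 0, "dz": 0, "turn": 0}, {"fingers": -1, "dx": 0, "dy": 0, "dz": 0, "turn": 0}, {"fingers": -1, "dx": 0, "dy": 0, "dz": 0, "turn": 0}, {"fingers": -1, "dx": 0, "dy": 0, "dz": 8, "turn": 0}, {"fingers": -1, "dx": 0, "dy": 0, "dz": 15, "turn": 0}, {"fingers": -1, "dx": 0, "dy": 0, "dz": 20, "turn": 0}, {"fingers": -1, "dx": 0, "dy": 0, "dz": 25, "turn": 0}, {"fingers": -1, "dx": 0, "dy": 0, "dz": 25, "turn": 0}, {"fingers": -1, "dx": 0, "dy": 0, "dz": 25, "turn": 0}, {"fingers": -1, "dx": 0, "dy": -20, "dz": 15, "turn": 0}, {"fingers": -1, "dx": 0, "dy": -25, "dz": 0, "turn": 0}, {"fingers": -1, "dx": 0, "dy": -25, "dz": 0, "turn": 0}, {"fingers": -1, "dx": 0, "dy": -15, "dz": 0, "turn": 0}, {"fingers": -1, "dx": 0, "dy": 0, "dz": 0, "turn": 0}, {"fingers": -1, "dx": 0, "dy": 0, "dz": 0, "turn": 0}])

```text
clock: 32.43
position: [0.5938, -0.2704, 0.3635]
ee_rot: [0.019, 0.994, -0.077, -0.073]
contact_force: [0.6, -0.1, 0.3]
width: 0.0854
```

```bash
python3 - <<'E'
from h import *
s=get_state(); print(s["clock"],s["position"],s["ee_rot"],s["contact_force"])
W=get_image("wrist"); S=get_image("side")
a=cv2.cvtColor(W["pixels"],cv2.COLOR_RGB2HSV); g=cv2.inRange(a,(0,180,90),(5,255,255))|cv2.inRange(a,(175,180,90),(180,255,255))
k,L,T,C=cv2.connectedComponentsWithStats(g)
print([(T[i].tolist(),C[i].round(1).tolist(),onz(W,C[i],.218,s).round(4).tolist()) for i in range(1,k) if T[i,4]>50])
for an in (-.2,-.1,0,.1,.2): print(an,proj(W,np.array([.599,-.185,.085])+[-.989*.125*np.sin(an),.148*.125*np.sin(an),.125*np.cos(an)],s).round(1))
b=cv2.resize(S["pixels"][140:290,220:460,::-1],(640,400),interpolation=cv2.INTER_CUBIC)
cv2.imwrite("pics/fin.png",cv2.resize(np.hstack([W["pixels"][:,:,::-1][:,100:500],b[:,:]]),(800,308)))
E
```

```text
32.4333 [ 0.59381087 -0.27038545  0.36348327] [ 0.01906403  0.9941876  -0.07664817 -0.07316165] [ 0.64264743 -0.14102069  0.33738937]
[([321, 35, 5, 97, 257], [322.8, 78.0], [0.5877, -0.1781, 0.218]), ([79, 131, 26, 72, 487], [91.8, 166.9], [0.3273, -0.225, 0.218])]
-0.2 [[366.4  84.1]]
-0.1 [[352.2  84.3]]
0 [[337.9  84.4]]
0.1 [[324.   84.6]]
0.2 [[310.7  84.8]]
```

View pics/fin.png

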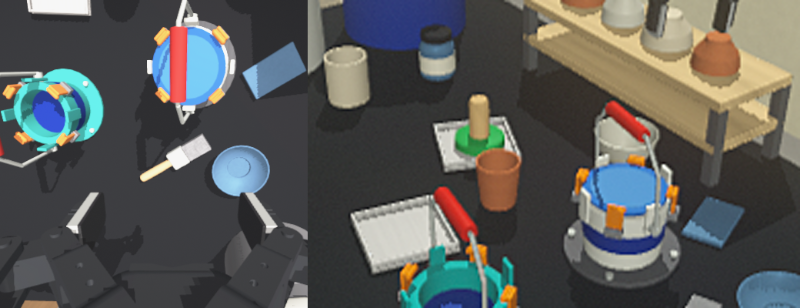

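The handle is upright: grip at column ≈332, where 338 would be 0 rad, so about 0.04 rad. The lid is under its clips, the tool stands in its tray, and the arm is clear. Handing in.

```bash
python3 -c "
from rig import *
print(sign_off())"
```

```text
the job is handed in; nothing more can be done
None
```

I closed the white glaze pail and handed the job in at about 32 s. `sign_off()` gives no verdict, so the result rests on my own checks. I folded the handle to its stop and pressed the lid home with the seating tool. I then put the tool back in the left tray and swung the handle up again.

**Last checks:**
- **Lid:** it sits on the home outline in both camera views, with all four clips over its edge. By eye it was within about 2 mm in the side view. I couldn't measure the clip travel or lid level directly.
- **Tool:** it stands upright in its tray, about 6 mm from the centre.
- **Handle:** upright, at roughly 0.04 to 0.1 rad. I read 0.04 rad by eye; the colour blob gave 0.1 rad but caught only part of the red grip. Both are inside the 0.25 rad limit.
- **Surroundings:** the arm is clear of everything, and no bystander in view looked moved.

**What didn't go as planned:** the hand kept picking up tilt, up to about 0.17 rad, because each row starts from the measured pose. The tool met the lid at about 0.09 rad. I pressed with about 35 N until it was level (about 0.04 rad), more than the 12 to 18 N the lid needs. I also spent about 4 s on test wiggles trying to remove the tilt.

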